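Twist a lamp's bayonet battery lid half-way and hold it short of the click

TASK

Pull the lid with the long battery carrier out of its cup, lower it straight into the clamped lamp barrel so that its two lugs pass down through the slots, and twist it clockwise to the black line, half-way to the lock; it must never turn on and click home. Finish holding it there: the program ends with the fingers still gripping the lid. Leave everything else on the bench where it is.

Things in the scene. Friction and masses are not known exactly. Their poses are not given: they have to be found in the camera images.
- lid_grip (a point): Centre of the lid's grip bar, half-way up the bar, on the lid's axis. z up along the axis; x along the bar, which is also the line of the two lugs; y across the bar, the way to pinch it. The black bar is 46 mm (x) by 14 mm (y) by 34 mm (z), on a black round flange 50 mm across that lies 17 to 23 mm below this point. The lid is the same after half a turn
- lid_lugs (a point): point on the lid's axis level with the top of its lugs, 33 mm below lid_grip; axes as lid_grip. The two lugs, at +x and -x, are 8 mm wide, 5 mm high and reach 22 mm from the axis; they stand on a plug 34 mm across that runs from the flange down to 38 mm below lid_grip
- lid_foot (a point): point on the lid's axis at the foot of its grey battery carrier (22 mm across), 98 mm below lid_grip; axes as lid_grip
- lid: the whole lid: black lid with grip bar and long grey battery carrier below, one rigid piece of about 0.13 kg, 115 mm long, standing upright in one of two cups; origin at the foot, axes as lid_grip
- lamp_mouth (a point): Centre of the open top of the aluminium lamp barrel, level with its rim, 110 mm above the bench; z up, x along the line of the two entry slots of the bayonet ring inside the rim. The barrel, 57 mm across, stands upright, fixed in a grey clamp. The ring is 6 mm thick, its bore 37 mm across; the slots, at +x and -x, are 12 mm wide and reach 23 mm from the axis
- lamp: The barrel with its clamp; origin on the bench below lamp_mouth, same axes. When the top of the lugs is over 6 mm below the rim the lid can turn clockwise (from above); the other way is walled off. At 10 mm the flange meets the rim. About 80 degrees clockwise of the slots is a stop, where the lugs spring up 3 mm and lock. Black lines on rim and side mark half, 0.70 rad clockwise of each slot
- spring (a joint): brass spring plate inside the barrel: m pressed down from its rest height, 63 mm below the rim (0 free, up to 0.018). The carrier's foot meets it when the top of the lugs is 2 mm above the rim; it pushes up with about 2 N there, 5 N when they are 6 mm below the rim (reads 0.008), 6.5 N at 10 mm (reads 0.012)
- cup_rim (a point): centre of the rim of the cup that holds the lid: aluminium, 35 mm across with 4 mm walls, 52 mm high, on a round foot 64 mm across, fixed to the bench; bore 27 mm wide, 47 mm deep. The other cup is alike and holds the bare stick
- stick: Leave alone: a bare battery stick like the lid's carrier (22 mm across, 88 mm long) but with no lid on it, standing in the other cup; origin at its foot
- gasket_a: Leave alone: a flat black rubber ring, 46 mm across, 5 mm thick, lying on the bench; origin under its centre
- gasket_b: Leave alone: another such rubber ring; origin under its centre
- short_cap: Leave alone: a short black round cap without a grip bar, 48 mm across, 28 mm high, on the bench; origin under its centre
- lamp_head: Leave alone: an aluminium lamp head, 60 mm across, 55 mm high, standing on the bench; origin under its centre
- driver: Leave alone: a screwdriver lying on the bench; origin under it
- grease: Leave alone: a small white jar with a black cap, 44 mm across, 70 mm high; origin under its centre
There are look-alikes about, which are no part of the job. What is shaped like the lid but blue or white is not meant.

How it is judged:
By the outcome, as a careful person would: the job done as asked, in the order asked, and still so for the second after the job is handed in, while the arm keeps its last pose, push and grip.
It also fails if it takes over 42 s, if anything falls off the work surface, if the arm or the gripper's body presses on something with over 40 N, if the wrist force passes 120 N, or if a joint passes its speed limit or range.

ROBOT

A 6-joint arm with a two-finger parallel gripper is mounted at the origin on the work surface. World frame = base frame: x ahead of the robot, y to its left, z up, the work surface at z = 0. Lengths are in m, angles in rad, forces in N, time in s.
With the tool pointing down it reaches from about 0.275 to 0.825 m from the base axis. Payload 4.9 kg.
Tool frame: the origin (TCP) lies midway between the tips of the shut fingers; the grasp point (between the pads) lies 19 mm behind it (bot.grip_depth is the distance from the TCP to the grasp point, in m); z points along the fingers, y is the line along which they close (so a half turn about z gives the same grasp; the last joint's range is limited). The gripper opens to 85 mm and grips with 20 to 120 N. Pads are 22 mm wide; open, the fingers measure 114 mm over their backs; the gripper's body (76 mm by 85 mm) begins 54 mm behind the grasp point. The pads swing forward as they close: fully open they stand 13 mm farther back than shut.
Start: joints at [1.021, 0.326, -0.193, 1.052, 0, 1.437], TCP at [0.222, 0.503, 0.231] pointing down, gripper open.
Joint ranges: [-2.65, 2.65], [-0.97, 1.79], [-1.3, 1.35], [-1.93, 2.1], [-1.47, 1.37], [-3.14, 3.14]. Speed limits (rad/s): [2.57, 2.57, 3.14, 3.14, 3.14, 3.14].

INTERFACE

Orientations are given as a unit quaternion [w, x, y, z].
In Python, from cell import bot gives the robot as it stands. Calls block until the motion is done:
- bot.move_pose(position, orientation): joint-space move of the TCP to a pose.
- bot.move_linear(position, speed=0.15, rotation=None, until_force=None): straight line of the TCP; rotation=None keeps the orientation; speed is the mean speed in m/s. With until_force (N) it stops when the force on the tool has changed by that much, and returns True; else False.
- bot.goto_joints(angles): joint-space move.
- bot.set_gripper(opening, grasp_force=None): opening from 0.0 (shut) to 1.0 (fully open); grasp_force is the grip in N (None keeps the last); returns when the fingers have stopped.
- bot.wait(seconds).
- bot.solve_ik(position, orientation): joint angles nearest the present ones, or None.
- bot.camera(name): name is "scene" or "top"; returns the picture (420x560x3 uint8, red, green, blue); there is no depth.
- bot.calibration(name): a dict with "mtx" (3x3 intrinsics, pixels), "k1" (the pictures are not rectified: a ray, as slopes to the right and down, at radius r is drawn at 1 + k1 r^2 times it, then the intrinsics apply), "extrinsics" (4x4, takes a point from world to camera coordinates). Camera axes: x right, y down, z forward; pixel columns grow to the right and rows downward; lengths in m; the calibration is good to about 2 mm. A picture is of the moment at which its call begins. calibration takes no time and is no camera call.
A pose or a line that the arm cannot do raises bot.PlanningError and nothing moves.
- bot.close_job(): hands the job in; it is judged then, once.
Trained networks look in the newest picture that a camera, given by its name, has taken for a name from the list of things; names that differ only in an ending like _2 or _b are one class to them, and where a whole thing is asked for, a point or a joint stands for the part that bears it (a point fixed in the world has none). Each returns a list of dicts, best first, with "confidence" (0 to 1); they miss things now and then, are a little off and sometimes report something else, mostly with a low value. They report only what shows in the picture. A call takes as long as a camera call. They do not tell look-alikes from the thing itself.
- bot.search_frame(camera, thing): "bbox" ([left, top, width, height] in pixels, round what is visible of it).
Readings, each from a call of its own:
- bot.read_clock(): time.
- bot.read_joint_positions(): joint angles.
- bot.read_joint_vel(): joint speeds.
- bot.read_joint_efforts(): joint torques, N m.
- bot.read_position(): TCP position.
- bot.read_tool_rot(): TCP orientation.
- bot.read_ft_force(): force on the tool from outside, world axes, zero at the start.
- bot.read_moment(): the same for the moment, N m.
- bot.read_gripper_width(): opening from 0.0 (shut) to 1.0 (fully open).
- bot.read_finger_force(): force on a finger pad.
Only numpy, scipy, OpenCV 4.12 (cv2) and the standard library are available. Lean on these libraries where they do the work, as an engineer would, in place of code of your own. Each camera call takes 0.05 s, during which the arm holds its last target. There are 200 camera calls.

## Working session

There is one attempt and no reset: what is moved stays moved. The work goes in short steps, each a Python script; the robot and the scene stay as the last script left them, time stands still between calls to the robot, and variables do not carry over. Pictures are saved under pics/ and viewed, at most 10 in all, crops included, and the job is handed in when it is done.

```bash
mkdir -p pics; cat > h.py <<'E'
import numpy as np, cv2
from cell import bot
def shot(cam,name=None):
    im=bot.camera(cam)
    if name: cv2.imwrite(f'pics/{name}.png',im[:,:,::-1])
    return im
def proj(cam,P):
    c=bot.calibration(cam);E=np.array(c['extrinsics']);K=np.array(c['mtx'])
    p=np.atleast_2d(P)@E[:3,:3].T+E[:3,3]; s=p[:,:2]/p[:,2:]
    s=s*(1+c['k1']*(s**2).sum(1,keepdims=True))
    return s@K[:2,:2].T+K[:2,2]
def unproj(cam,uv,z):
    c=bot.calibration(cam);E=np.array(c['extrinsics']);K=np.array(c['mtx'])
    d=(np.atleast_2d(uv)-K[:2,2])@np.linalg.inv(K[:2,:2]).T; s=d.copy()
    for _ in range(20): s=d/(1+c['k1']*(s**2).sum(1,keepdims=True))
    r=np.c_[s,np.ones(len(s))]@E[:3,:3]; o=-E[:3,:3].T@E[:3,3]
    return o+r*((z-o[2])/r[:,2:])
E
python3 - <<'E'
from h import *
a=shot('scene','s0');b=shot('top','t0')
for c in('scene','top'):
    k=bot.calibration(c);E=np.array(k['extrinsics']);print(c,np.round(k['mtx'],1).tolist(),k['k1'],np.round(-E[:3,:3].T@E[:3,3],3),np.round(E[:3,:3],2).tolist())
    for t in('lid','lid_grip','lamp','lamp_mouth','cup_rim','stick'):
        try: print(c,t,[(np.round(d['bbox']).tolist(),round(d['confidence'],2)) for d in bot.search_frame(c,t)])
        except Exception as e: print(t,e)
E
```

```text
scene [[413.8, 0.0, 278.2], [0.0, 413.8, 202.3], [0.0, 0.0, 1.0]] 0.03177419968576276 [ 1.052 -0.196  0.826] [[0.39, 0.92, -0.01], [0.76, -0.33, -0.56], [-0.52, 0.21, -0.83]]
scene lid [([265.0, 237.0, 25.0, 32.0], 0.98), ([155.0, 230.0, 29.0, 38.0], 0.72), ([210.0, 244.0, 24.0, 35.0], 0.67)]
scene lid_grip [([210.0, 242.0, 23.0, 38.0], 0.98), ([157.0, 229.0, 20.0, 38.0], 0.71), ([98.0, 202.0, 71.0, 36.0], 0.56)]
scene lamp [([323.0, 135.0, 41.0, 56.0], 0.94), ([318.0, 246.0, 24.0, 24.0], 0.46)]
scene lamp_mouth [([320.0, 135.0, 44.0, 54.0], 0.6), ([211.0, 245.0, 20.0, 31.0], 0.43)]
scene cup_rim [([214.0, 267.0, 30.0, 24.0], 0.78)]
scene stick [([199.0, 193.0, 10.0, 17.0], 0.73)]
top [[389.7, 0.0, 284.1], [0.0, 389.7, 213.2], [0.0, 0.0, 1.0]] 0.021653028437733344 [ 0.452 -0.008  0.849] [[0.03, -1.0, -0.01], [-0.99, -0.02, -0.17], [0.17, 0.01, -0.99]]
top lid [([304.0, 154.0, 21.0, 23.0], 0.87), ([356.0, 157.0, 25.0, 28.0], 0.79), ([398.0, 197.0, 26.0, 29.0], 0.59)]
top lid_grip [([353.0, 155.0, 26.0, 30.0], 0.95), ([303.0, 148.0, 21.0, 31.0], 0.76), ([398.0, 198.0, 28.0, 26.0], 0.65)]
top lamp [([160.0, 219.0, 67.0, 64.0], 0.69), ([354.0, 156.0, 26.0, 27.0], 0.23)]
top lamp_mouth [([161.0, 219.0, 65.0, 63.0], 0.98)]
top cup_rim [([342.0, 172.0, 32.0, 26.0], 0.89)]
top stick [([355.0, 156.0, 26.0, 28.0], 0.42)]
```

```bash
python3 - <<'E'
import cv2
s=cv2.imread('pics/s0.png');t=cv2.imread('pics/t0.png')
cv2.imwrite('pics/s0c.png',cv2.resize(s[120:310,80:370],None,fx=2.7,fy=2.7,interpolation=2))
cv2.imwrite('pics/t0c.png',cv2.resize(t[110:300,150:440],None,fx=2.7,fy=2.7,interpolation=2))
E
```

```text
(no output)
```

View pics/s0c.png

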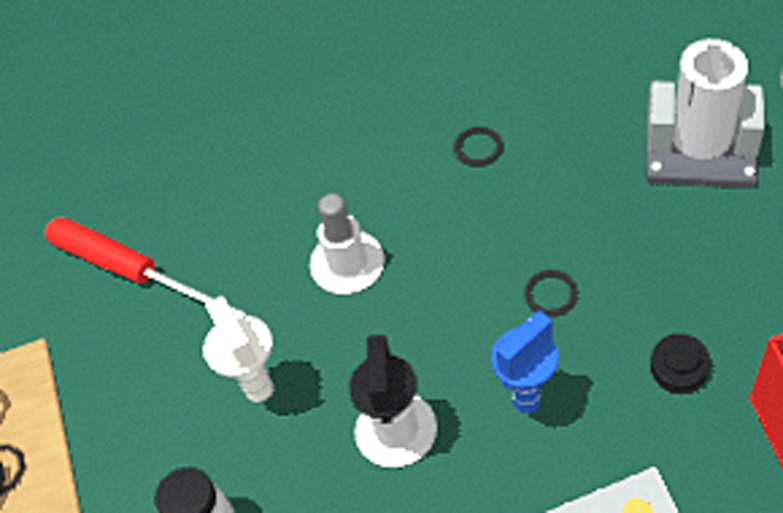

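View pics/t0c.png

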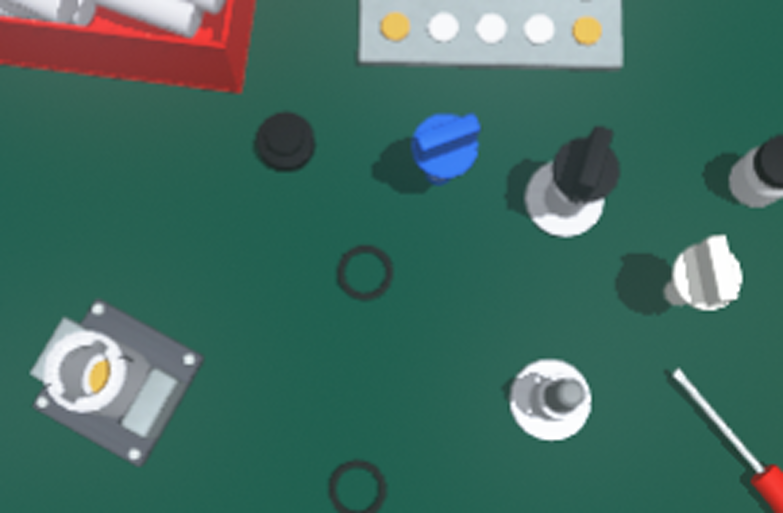

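Scene crop: three lid-shaped candidates: white at full-frame (167,248), black at (221,261) and blue at (275,252). Only the black one fits, since it stands in a cup and has a black flange and bar. In the top view it is at about (367,171), and the lamp mouth is at about (181,247). I'll confirm with one enlarged composite.

```bash
python3 - <<'E'
import cv2,numpy as np
s=cv2.imread('pics/s0.png');t=cv2.imread('pics/t0.png')
f=lambda im,x,y,w,h:cv2.resize(im[y:y+h,x:x+w],(w*6,h*6),interpolation=1)
a=np.hstack([f(t,335,150,50,49),f(t,155,215,75,49)])
b=np.hstack([f(s,205,240,50,49),f(s,305,128,75,49)])
cv2.imwrite('pics/z0.png',np.clip(np.vstack([a,b]).astype(float)*1.3,0,255).astype('uint8'))
E
```

```text
(no output)
```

View pics/z0.png

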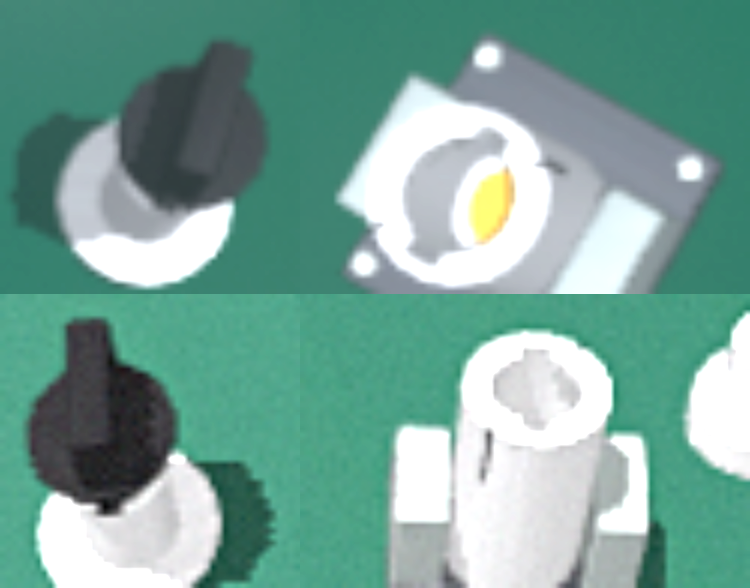

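The black one is confirmed: top view (367,171), standing in a cup. The lamp slots show in the top view at about (187,238) and (172,255), with the black line at (197,242) clockwise of one. Next I'll fit the models to both views.

```bash
cat > fit.py <<'E'
from h import *
from scipy.optimize import minimize
S=6
an=np.linspace(0,2*np.pi,73)
circ=lambda r,z:np.c_[r*np.cos(an),r*np.sin(an),0*an+z]
box=lambda x,y,z0,z1:np.array([[a,b,c] for a in(-x,x) for b in(-y,y) for c in(z0,z1)])
def tf(P,p):  # p: x,y,yaw
    c,s=np.cos(p[2]),np.sin(p[2]); return np.c_[p[0]+c*P[:,0]-s*P[:,1],p[1]+s*P[:,0]+c*P[:,1],P[:,2]]
def fill(m,cam,P,o,v,hull=True):
    q=((proj(cam,P)-o+.5)*S-.5).astype(np.float32)
    if hull: q=cv2.convexHull(q)[:,0]
    cv2.fillPoly(m,[np.round(q*16).astype(np.int32)],v,shift=4)
def rim(cam,p,o,sh,z=.110):
    m=np.zeros((sh[0]*S,sh[1]*S),np.uint8)
    fill(m,cam,tf(circ(.0285,z),p),o,255); fill(m,cam,tf(circ(.0185,z),p),o,0)
    for s in(-1,1): fill(m,cam,tf(np.array([[s*.015,-.006,z],[s*.0222,-.006,z],[s*.023,0,z],[s*.0222,.006,z],[s*.015,.006,z]]),p),o,0)
    return cv2.resize(m,sh[::-1],interpolation=cv2.INTER_AREA)/255.
def lid(cam,p,o,sh,zg=.103):
    m=np.zeros((sh[0]*S,sh[1]*S),np.uint8)
    fill(m,cam,tf(np.r_[circ(.025,zg-.023),circ(.025,zg-.017)],p),o,255)
    fill(m,cam,tf(box(.023,.007,zg-.017,zg+.017),p),o,255)
    return cv2.resize(m,sh[::-1],interpolation=cv2.INTER_AREA)/255.
def roi(cam,p,r,z):
    q=proj(cam,np.array(p[:2])+0*np.zeros(2) if 0 else np.c_[p[0]+r*np.cos(an),p[1]+r*np.sin(an),0*an+z])
    a=np.floor(q.min(0)).astype(int);b=np.ceil(q.max(0)).astype(int);return a,b
def best(f,p0,seeds,d=(.003,.003,.15)):
    r=[]
    for s in seeds:
        x0=np.array([*p0,s]);sim=np.vstack([x0]+[x0+np.eye(3)[i]*d[i] for i in range(3)])
        r.append(minimize(f,x0,method='Nelder-Mead',options=dict(initial_simplex=sim,xatol=1e-5,fatol=1e-5,maxiter=250)))
    r.sort(key=lambda a:a.fun); return r
E
cat > f1.py <<'E'
from fit import *
im={'scene':cv2.imread('pics/s0.png'),'top':cv2.imread('pics/t0.png')}
L0={c:unproj(c,uv,.1)[0] for c,uv in(('top',(368,170)),('scene',(221,258)))}
M0={c:unproj(c,uv,.11)[0] for c,uv in(('top',(182,247)),('scene',(344,192.5-48)))}
print(L0,M0)
for c in im:
    a,b=roi(c,L0[c],.05,.1);g=im[c][a[1]:b[1],a[0]:b[0]].astype(int)
    w=np.clip((85-g.max(2))/30.,0,1)
    if c=='top': w=np.clip((90-g.max(2))/20.,0,1)
    f=lambda p:np.mean((lid(c,p,a,w.shape)-w)**2)
    for r in best(f,L0[c][:2],[0,.5,1,1.5,2,2.6])[:2]: print('lid',c,np.round(r.x,4),r.fun)
    v=np.vstack([w,lid(c,r.x,a,w.shape)]);
    a,b=roi(c,M0[c],.034,.11);g=im[c][a[1]:b[1],a[0]:b[0]].astype(float).min(2)
    print(c,np.percentile(g,[5,25,50,75,90,99]))
    def f(p):
        m=rim(c,p,a,g.shape); rr=np.zeros((g.shape[0]*S,g.shape[1]*S),np.uint8); fill(rr,c,tf(circ(.031,.11),p),a,255);rr=cv2.resize(rr,g.shape[::-1],interpolation=cv2.INTER_AREA)/255.
        A=m-np.average(m,weights=rr);B=g-np.average(g,weights=rr)
        return -np.sum(rr*A*B)/np.sqrt(np.sum(rr*A*A)*np.sum(rr*B*B))
    rs=best(f,M0[c][:2],[0,.5,1,1.5,2,2.6])
    for r in rs[:3]: print('rim',c,np.round(r.x,4),r.fun)
    p=rs[0].x
    B=lambda z:cv2.resize((255*np.clip(z,0,1)).astype('uint8'),(390,290))
    cv2.imwrite(f'pics/f_{c}.png',np.hstack([np.vstack([B(v[:len(v)//2]),B(v[len(v)//2:])]),np.vstack([B(g/255),B(rim(c,p,a,g.shape))])]))
cv2.imwrite('pics/f.png',cv2.resize(np.hstack([cv2.imread(f'pics/f_{c}.png') for c in im]),(800,300)))
E
python3 f1.py
```

```text
{'top': array([ 0.66956286, -0.16300327,  0.1       ]), 'scene': array([ 0.66948486, -0.16306375,  0.1       ])} {'top': array([0.50707243, 0.19239838, 0.11      ]), 'scene': array([0.51110207, 0.19018936, 0.11      ])}
lid scene [ 0.6709 -0.1644  2.8835] 0.037017051195792544
lid scene [ 0.6712 -0.1642 -0.2453] 0.037155662824456086
scene [ 45.   103.   176.   247.75 255.   255.  ]Traceback (most recent call last):
  File "f1.py", line 19, in <module>
    rs=best(f,M0[c][:2],[0,.5,1,1.5,2,2.6])
  File "fit.py", line 30, in best
    r.append(minimize(f,x0,method='Nelder-Mead',options=dict(initial_simplex=sim,xatol=1e-5,fatol=1e-5,maxiter=250)))
             ~~~~~~~~^^^^^^^^^^^^^^^^^^^^^^^^^^^^^^^^^^^^^^^^^^^^^^^^^^^^^^^^^^^^^^^^^^^^^^^^^^^^^^^^^^^^^^^^^^^^^^^
    res = _minimize_neldermead(fun, x0, args, callback, bounds=bounds,
                               **options)
    fxr = func(xr)
    fx = function(np.copy(x), *(wrapper_args + args))
  File "f1.py", line 16, in f
    m=rim(c,p,a,g.shape); rr=np.zeros((g.shape[0]*S,g.shape[1]*S),np.uint8); fill(rr,c,tf(circ(.031,.11),p),a,255);rr=cv2.resize(rr,g.shape[::-1],interpolation=cv2.INTER_AREA)/255.
  File "fit.py", line 16, in rim
    for s in(-1,1): fill(m,cam,tf(np.array([[s*.015,-.006,z],[s*.0222,-.006,z],[s*.023,0,z],[s*.0222,.006,z],[s*.015,.006,z]]),p),o,0)
                    ~~~~^^^^^^^^^^^^^^^^^^^^^^^^^^^^^^^^^^^^^^^^^^^^^^^^^^^^^^^^^^^^^^^^^^^^^^^^^^^^^^^^^^^^^^^^^^^^^^^^^^^^^^^^^^^^^^
  File "fit.py", line 10, in fill
    q=((proj(cam,P)-o+.5)*S-.5).astype(np.float32)
        ~~~~^^^^^^^
  File "h.py", line 8, in proj
    c=bot.calibration(cam);E=np.array(c['extrinsics']);K=np.array(c['mtx'])
ValueError: time passes only in moves, steps and waits
```

```bash
python3 - <<'E'
t=open('h.py').read().replace("def shot","CAL={c:bot.calibration(c) for c in('scene','top')}\ndef shot",1).replace("c=bot.calibration(cam)","c=CAL[cam]")
open('h.py','w').write(t)
E
python3 f1.py
```

```text
{'top': array([ 0.66956286, -0.16300327,  0.1       ]), 'scene': array([ 0.66948486, -0.16306375,  0.1       ])} {'top': array([0.50707243, 0.19239838, 0.11      ]), 'scene': array([0.51110207, 0.19018936, 0.11      ])}
lid scene [ 0.6709 -0.1644  2.8835] 0.037017051195792544
lid scene [ 0.6712 -0.1642 -0.2453] 0.037155662824456086
scene [ 45.   103.   176.   247.75 255.   255.  ]
rim scene [0.5083 0.1916 2.6463] -0.8099024503148872
rim scene [0.5083 0.1916 2.6544] -0.8090063888702255
rim scene [ 0.5083  0.1916 -0.4873] -0.8087685895623832
lid top [ 0.6695 -0.1636 -0.3   ] 0.03447031208410966
lid top [ 0.6692 -0.1636  2.8421] 0.03447460037559519
top [ 54.55 107.   148.   224.   240.   248.  ]
rim top [0.507  0.1945 2.6625] -0.8341739302602631
rim top [ 0.507   0.1945 -0.4796] -0.8340893776890641
rim top [0.5071 0.1945 2.6591] -0.8330302008503672
```

View pics/f.png

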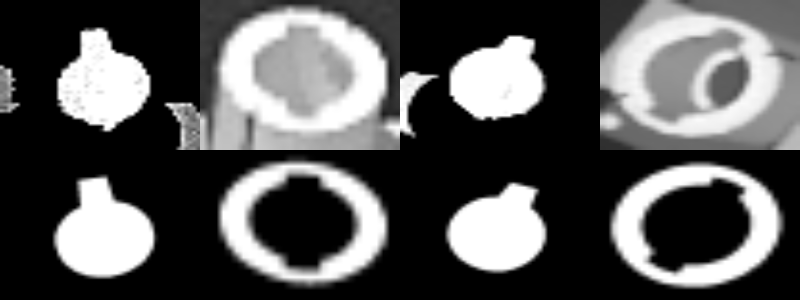

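```bash
python3 - <<'E'
t=open('fit.py').read().replace("    return cv2.resize(m,sh[::-1],interpolation=cv2.INTER_AREA)/255.\ndef roi","    fill(m,cam,tf(np.r_[circ(.017,zg-.038),circ(.017,zg-.023)],p),o,255)\n    for s in(-1,1): fill(m,cam,tf(box(.0035,.004,zg-.038,zg-.033)+[s*.0185,0,0],p),o,255)\n    return cv2.resize(m,sh[::-1],interpolation=cv2.INTER_AREA)/255.\ndef roi")
t+='''
def fitlid(c,img,p0,zg,seeds=(0,.8,1.6,2.4),R=.036):
    a,b=roi(c,p0,.05,zg-.01);g=img[a[1]:b[1],a[0]:b[0]].astype(float)
    w=np.clip((95-g.max(2))/30,0,1)*np.clip((22-(g[:,:,1]-g[:,:,2]))/8,0,1)
    k=np.zeros((w.shape[0]*S,w.shape[1]*S),np.uint8);fill(k,c,np.r_[circ(R,zg+.02),circ(R,zg-.03)]+[p0[0],p0[1],0],a,1);k=cv2.resize(k,w.shape[::-1])
    f=lambda p:np.sum(k*(lid(c,p,a,w.shape,zg)-w)**2)/np.sum(w*k)
    r=best(f,p0[:2],seeds)[0]
    return r.x,r.fun,w*k,lid(c,r.x,a,w.shape,zg)
def fitrim(c,img,p0,seeds=(-.5,)):
    a,b=roi(c,p0,.036,.11);g=img[a[1]:b[1],a[0]:b[0]].astype(float).min(2)
    w=np.clip((g-({'top':185,'scene':215}[c]))/({'top':40,'scene':30}[c]),0,1)
    def f(p):
        k=np.zeros((g.shape[0]*S,g.shape[1]*S),np.uint8);fill(k,c,tf(circ(.0315,.11),p),a,255);k=cv2.resize(k,g.shape[::-1],interpolation=cv2.INTER_AREA)/255.
        return np.sum(k*(rim(c,p,a,w.shape)-w)**2)/np.sum(rim(c,p,a,w.shape))
    r=best(f,p0[:2],seeds)[0]
    return r.x,r.fun,w,rim(c,r.x,a,w.shape)
'''
open('fit.py','w').write(t)
open('f1.py','w').write('''
from fit import *
im={'scene':cv2.imread('pics/s0.png'),'top':cv2.imread('pics/t0.png')}
B=lambda z:cv2.resize((255*np.clip(z,0,1)).astype('uint8'),None,fx=5,fy=5,interpolation=0)
pad=lambda z:np.pad(z,((0,300-z.shape[0]),(0,200-z.shape[1])))if z.shape[0]<=300 and z.shape[1]<=200 else cv2.resize(z,(200,300))
V=[]
for c in im:
    for x in(fitlid(c,im[c],[.670,-.164],.103),fitrim(c,im[c],[.5077,.193])):
        print(c,np.round(x[0],4),round(x[1],4));V.append(np.vstack([pad(B(x[2])),pad(B(x[3]))]))
cv2.imwrite('pics/f2.png',np.hstack(V))
''')
E
python3 f1.py
```

```text
scene [ 0.6705 -0.1649 -0.2807] 0.0853
scene [ 0.5081  0.1921 -0.4682] 0.0746
top [ 0.6695 -0.1631 -0.3227] 0.1029
top [ 0.507   0.1946 -0.4771] 0.1347
```

View pics/f2.png

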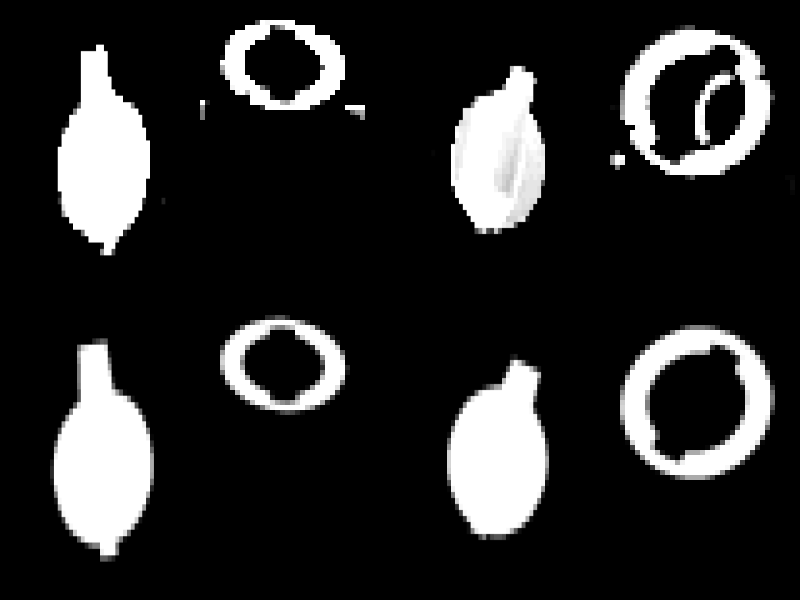

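Both cameras agree to about 2 mm: lid at (0.670,-0.164) with bar yaw -0.30, lamp at (0.5075,0.1934) with slot yaw -0.474. The half marks fall at yaw -1.174, which matches the black line seen. Next are the IK check and the grasp.

```bash
cat >> h.py <<'E'
from scipy.spatial.transform import Rotation as Rr
GD=bot.grip_depth; UP=.006      # grasp point this far above lid_grip
def quat(psi):
    c,s=np.cos(psi),np.sin(psi)
    q=Rr.from_matrix(np.array([[c,s,0],[s,-c,0],[0,0,-1]])).as_quat(); return [q[3],q[0],q[1],q[2]]
def tcp(x,y,zg): return [x,y,zg+UP-GD]
E
python3 - <<'E'
from h import *
for o in(0,np.pi,-np.pi):
    for (x,y,z,p) in((.67,-.164,.25,-.3),(.67,-.164,.103,-.3),(.5075,.1934,.27,-.474),(.5075,.1934,.135,-1.174)):
        q=bot.solve_ik(tcp(x,y,z),quat(p+o)); print(round(o,1),None if q is None else np.round(q,2))
print(GD,bot.read_clock())
E
```

```text
0 [-0.35  0.59  0.25  1.22  0.    3.09]
0 [-0.35  0.69  0.04  0.92  0.    3.09]
0 [ 0.23  0.3  -0.17  1.11  0.   -2.44]
0 [ 0.23  0.41 -0.37  0.79  0.   -1.74]
3.1 [-0.35  0.59  0.25  1.22  0.   -0.05]
3.1 [-0.35  0.69  0.04  0.92  0.   -0.05]
3.1 [ 0.23  0.3  -0.17  1.11  0.    0.7 ]
3.1 [ 0.23  0.41 -0.37  0.79  0.    1.4 ]
-3.1 [-0.35  0.59  0.25  1.22  0.   -0.05]
-3.1 [-0.35  0.69  0.04  0.92  0.   -0.05]
-3.1 [ 0.23  0.3  -0.17  1.11  0.    0.7 ]
-3.1 [ 0.23  0.41 -0.37  0.79  0.    1.4 ]
0.0187 0.7
```

```bash
python3 - <<'E'
from h import *
P=np.pi
bot.set_gripper(.65,80)
bot.move_pose(tcp(.670,-.164,.22),quat(-.30+P))
print(bot.move_linear(tcp(.670,-.164,.103),.12,until_force=8), bot.read_position())
bot.set_gripper(0,80)
print('w',bot.read_gripper_width(),bot.read_finger_force(),bot.read_ft_force(),bot.read_position())
print(bot.move_linear(tcp(.670,-.164,.245),.12,until_force=15),bot.read_ft_force(),bot.read_position(),bot.read_clock())
shot('scene','s1');shot('top','t1')
E
python3 - <<'E'
import cv2,numpy as np
s=cv2.imread('pics/s1.png');t=cv2.imread('pics/t1.png')
cv2.imwrite('pics/z1.png',np.hstack([cv2.resize(i,(400,480),interpolation=1) for i in(s[150:300,160:285],t[90:240,300:425])]))
E
```

```text
False [ 0.67072884 -0.16424985  0.09130374]
w 0.15139239880056138 78.87465476989746 [-1.38317452  0.71116256  3.76985292] [ 0.67039998 -0.16404739  0.09107903]
False [ 0.29163301 -1.44390034 -1.50878094] [ 0.66946836 -0.16384965  0.2311953 ] 6.8583
```

View pics/z1.png

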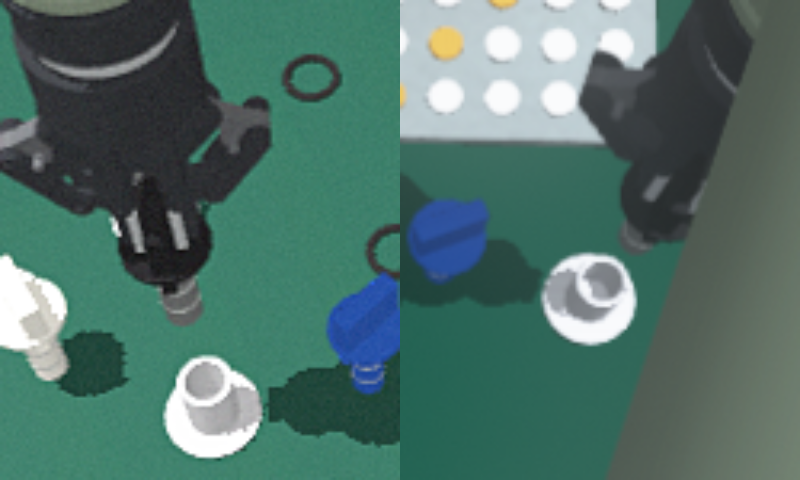

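The lid is held upright and clear of the cup. Now hover over the lamp and compare the lid and rim in the same pictures.

```bash
cat > low.py <<'E'
from fit import *
def low(c,p,o,sh,zg):   # p x,y of lid_grip, tilt ignored
    m=np.zeros((sh[0]*S,sh[1]*S),np.uint8)
    for r,a,b in((.025,-.023,-.017),(.017,-.038,-.023),(.011,-.098,-.038)): fill(m,c,tf(np.r_[circ(r,zg+a),circ(r,zg+b)],p),o,255)
    for s in(-1,1): fill(m,c,tf(box(.0035,.004,zg-.038,zg-.033)+[s*.0185,0,0],p),o,255)
    return cv2.resize(m,sh[::-1],interpolation=cv2.INTER_AREA)/255.
def fitlow(c,img,p0,zg):
    q=proj(c,np.array([[p0[0],p0[1],zg-.02],[p0[0],p0[1],zg-.098]]));o=np.floor(q.min(0)-25).astype(int);b=np.ceil(q.max(0)+25).astype(int)
    g=img[o[1]:b[1],o[0]:b[0]].astype(float)
    w=np.clip((24-(g[:,:,1]-g[:,:,2]))/10,0,1)
    # region: within 6 mm of the nominal carrier/plug outline, below the flange
    k=np.zeros((w.shape[0]*S,w.shape[1]*S),np.uint8)
    fill(k,c,tf(np.r_[circ(.030,zg-.026),circ(.024,zg-.040)],p0),o,1);fill(k,c,tf(np.r_[circ(.019,zg-.04),circ(.017,zg-.103)],p0),o,1)
    fill(k,c,tf(circ(.024,zg-.017),p0),o,0)
    k=cv2.resize(k,w.shape[::-1])
    f=lambda p:np.sum(k*(low(c,[p[0],p[1],p0[2]],o,w.shape,zg)-w)**2)/np.sum(k)
    r=minimize(f,p0[:2],method='Nelder-Mead',options=dict(initial_simplex=np.array(p0[:2])+[[0,0],[.003,0],[0,.003]],xatol=1e-5,fatol=1e-6))
    return r.x,r.fun,g,w*k,low(c,[*r.x,p0[2]],o,w.shape,zg)
E
cat > f2.py <<'E'
from low import *
V=[]
for c,n in(('scene','s2'),('top','t2')):
    img=cv2.imread(f'pics/{n}.png');P=np.load('pics/p2.npy')
    x=fitlow(c,img,[P[0],P[1],-.474],P[2]+.0119);print(c,np.round(x[0]-P[:2],4),round(x[1],4))
    try:
        r=fitrim(c,img,[.5077,.193]);print('rim',np.round(r[0],4),round(r[1],3))
    except Exception as e: print(e)
    R=lambda z:cv2.resize(z.astype('uint8'),(260,290),interpolation=0);G=lambda z:cv2.cvtColor(R(255*z),8)
    V.append(np.hstack([R(x[2]),G(x[3]),G(x[4])]))
cv2.imwrite('pics/f3.png',np.vstack(V))
E
python3 - <<'E'
from h import *
P=np.pi
bot.move_pose(tcp(.5075,.1934,.262),quat(-.474+P))
bot.move_linear(tcp(.5075,.1934,.240),.1); bot.wait(.3)
p=bot.read_position();np.save('pics/p2.npy',p);print(p,bot.read_ft_force(),bot.read_moment(),bot.read_clock())
shot('scene','s2');shot('top','t2')
E
python3 f2.py
```

```text
[0.50784688 0.19344392 0.22781767] [-0.33885486 -0.60742451 -0.59687844] [0.0543589  0.02365991 0.02589361] 9.0833
scene [-0.0009 -0.0005] 0.1166
rim [ 0.5079  0.1924 -0.5136] 0.334
top [-0.0046 -0.0127] 0.1974
rim [ 0.507   0.1948 -0.5109] 0.451
```

View pics/f3.png

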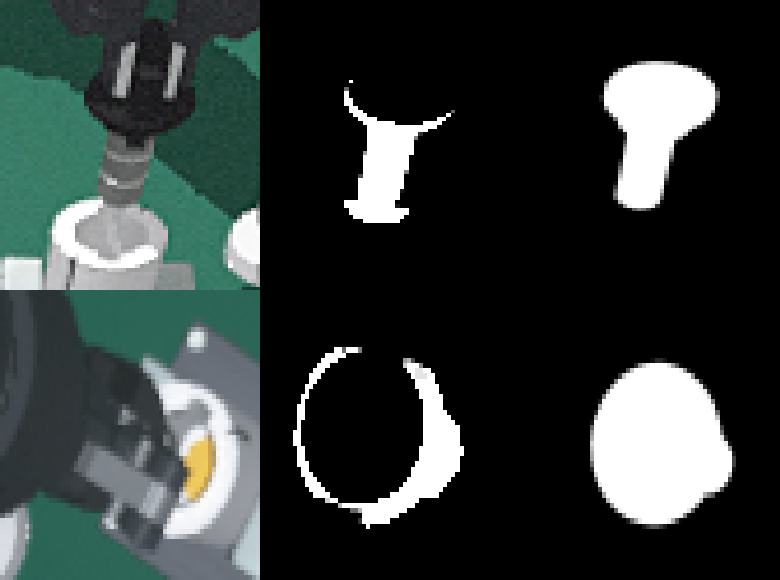

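```bash
sed -i 's/circ(.017,zg-.103)/circ(.017,zg-.080)/' low.py
python3 - <<'E'
from low import *
img=cv2.imread('pics/s2.png');P=np.load('pics/p2.npy')
for dz in(0,.001):
    for thr in (0,):
        x=fitlow('scene',img,[P[0],P[1],-.474],P[2]+.0119+dz);print(np.round(x[0]-P[:2],4),round(x[1],4))
x=fitlow('scene',img,[P[0],P[1],-.474],P[2]+.0119)
R=lambda z:cv2.resize((255*z).astype('uint8'),(390,430),interpolation=0)
d=np.where(x[3]>0,1,0)*x[4]
w=x[3];m=x[4]
o=cv2.merge([w*255,m*255,0*w]).astype('uint8')
cv2.imwrite('pics/f4.png',np.hstack([cv2.resize(x[2].astype('uint8'),(390,430),interpolation=0),cv2.resize(o,(390,430),interpolation=0)]))
E
```

```text
[-0.0026  0.0005] 0.0199
[-0.0019  0.0001] 0.0226
```

View pics/f4.png

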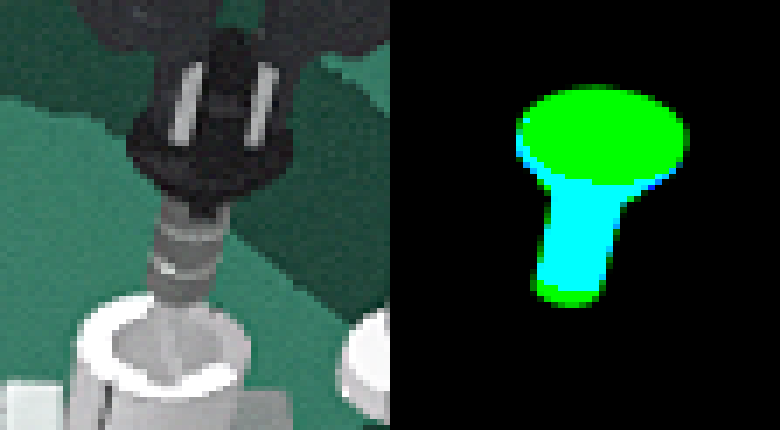

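The scene fit leaves 1–3 mm of doubt along the viewing ray. I'll lower the thin carrier into the 37 mm bore and touch both sides to find the centre, well away from the slots.

```bash
python3 - <<'E'
from h import *
c=np.array([.508,.193]);z=.183;yaw=-.474
print(bot.move_linear(tcp(.508,.193,.240),.1), bot.move_linear(tcp(*c,z),.08,until_force=5),bot.read_position(),bot.read_ft_force())
for k,a in enumerate((yaw+np.pi/4,yaw+3*np.pi/4)):
    d=np.array([np.cos(a),np.sin(a)]);s=[]
    for sg in(1,-1):
        bot.wait(.15)
        h=bot.move_linear(tcp(*(c+sg*.012*d),z),.03,until_force=4)
        p=np.array(bot.read_position());s.append(p[:2]@d);print(h,np.round(p,4),np.round(bot.read_ft_force(),1),round((p[:2]-c)@d*1e3,2))
        bot.move_linear(tcp(*c,z),.08)
    c=c+d*(np.mean(s)-c@d)
    bot.move_linear(tcp(*c,z),.08)
    print('centre',np.round(c,4),'span',s[0]-s[1])
bot.wait(.2);print(bot.read_position(),bot.read_clock(),bot.read_ft_force())
shot('scene','s3')
E
```

```text
False False [0.50836251 0.19309629 0.17069968] [ 0.34807285  0.12064238 -0.36045559]
True [0.5155 0.1955 0.1696] [ 0.1 -0.7 -1.8] 7.94
True [0.5008 0.1906 0.1704] [ 3.1  0.5 -0.3] -7.6
centre [0.5082 0.1931] span 0.015539488932878931
True [0.5055 0.2009 0.1701] [ 2.1 -1.  -0.5] 8.25
True [0.5103 0.1854 0.1698] [-0.1  2.3 -0.4] -7.91
centre [0.5081 0.1932] span 0.016161617699191888
[0.50810335 0.19311092 0.17025421] 14.05 [-0.776745    0.0417055  -0.87169496]
```

```bash
python3 - <<'E'
from h import *
c=[.5081,.1932]
bot.move_linear(tcp(*c,.152),.06);bot.wait(.15)
print(bot.read_ft_force(),bot.read_position())
h=bot.move_linear(tcp(*c,.1358),.02,until_force=9)
print(h,bot.read_position(),np.round(bot.read_ft_force(),2),np.round(bot.read_moment(),2),bot.read_clock())
bot.wait(.2);print(bot.read_position(),np.round(bot.read_ft_force(),2))
E
```

```text
[ 0.43208805 -0.16286071 -0.81641349] [0.50845421 0.1932896  0.13971257]
False [0.50835716 0.1932619  0.12339587] [-1.   -0.67  4.61] [-0.04  0.08 -0.03] 15.875
[0.50833928 0.19327467 0.12330877] [-0.38  0.41  4.02]
```

The lugs passed through the slots: they are 7.8 mm below the rim and the spring force matches. Now the twist.

```bash
python3 - <<'E'
from h import *
c=[.5081,.1932]
for a in(-.65,-.83,-1.0,-1.1,-1.173):
    bot.move_pose(tcp(*c,.1358),quat(a+np.pi))
    q=bot.read_tool_rot();x=Rr.from_quat([*q[1:],q[0]]).as_matrix()[:,0]
    print(a,round(np.arctan2(-x[1],-x[0]),4),np.round(bot.read_position(),4),np.round(bot.read_ft_force(),1),np.round(bot.read_moment(),2))
bot.wait(.3);print(bot.read_position(),bot.read_gripper_width(),bot.read_clock())
shot('scene','s4');shot('top','t4')
E
python3 - <<'E'
import cv2,numpy as np
s=cv2.imread('pics/s4.png');t=cv2.imread('pics/t4.png')
cv2.imwrite('pics/z4.png',np.hstack([cv2.resize(i,(400,480),interpolation=1) for i in(s[100:196,300:380],t[195:291,150:230])]))
E
```

```text
-0.65 -0.6467 [0.5083 0.1933 0.1233] [0.6 0.5 4.9] [ 0.05  0.02 -0.03]
-0.83 -0.8249 [0.5082 0.1932 0.1231] [ 0.2 -0.6  4.5] [-0.07  0.01 -0.06]
-1.0 -0.9942 [0.5082 0.1932 0.1231] [0.3 0.3 4.8] [-0.03 -0.07 -0.06]
-1.1 -1.0947 [0.5081 0.1932 0.1231] [0.2 1.  4.1] [ 0.   -0.04 -0.03]
-1.173 -1.1688 [0.5081 0.1932 0.1231] [0.3 0.4 3.3] [-0.02  0.01  0.01]
[0.50809324 0.19318889 0.12307995] 0.14839032757878395 17.7417
```

View pics/z4.png

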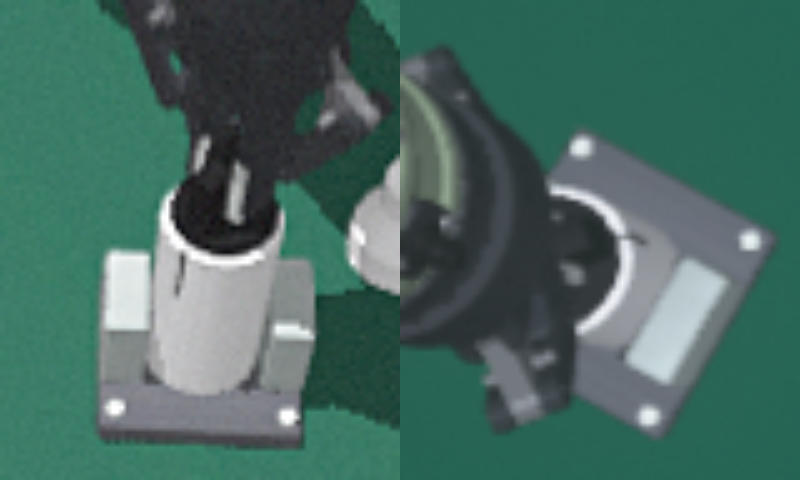

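The lid is seated: the flange sits just above the rim and the fingers still hold the bar. Last check: the azimuth of the black line against the bar.

```bash
python3 - <<'E'
from fit import *
for c,n,ctr in(('scene','s0',(.5081,.1921)),('top','t0',(.507,.1946))):
    g=cv2.imread(f'pics/{n}.png').astype(float).max(2)
    best_=[]
    for a in np.arange(-1.5,-.85,.01):
        P=np.array([[ctr[0]+r*np.cos(a),ctr[1]+r*np.sin(a),z] for r,z in [(.0285,z) for z in np.linspace(.096,.109,10)]])
        q=proj(c,P).astype(np.float32)
        best_.append((cv2.remap(g.astype(np.float32),q[:,:1],q[:,1:],1).mean(),a))
    v=np.array(best_);w=np.clip(np.percentile(v[:,0],70)-v[:,0],0,None)**2
    print(c,'min',np.round(min(best_),3),'centroid',round((w@v[:,1])/w.sum(),3))
E
```

```text
scene min [102.595  -1.16 ] centroid -1.164
top min [112.023  -1.18 ] centroid -1.166
```

The line azimuth is -1.165 and the bar is at -1.169, so they match. Handing in with the grip held.

```bash
python3 - <<'E'
from h import *
print(bot.read_gripper_width(),bot.read_finger_force(),bot.read_position(),bot.read_clock())
print(bot.close_job())
E
```

```text
0.14840157009418667 80.04233121871948 [0.50808188 0.19322671 0.12310034] 17.8417
the job is handed in; nothing more can be done
None
```

The job is handed in at 17.8 s: the black lid is in the lamp barrel with its lugs about 8 mm below the rim, turned clockwise to within about 0.01 rad of the black line, not locked, and still gripped at 80 N; the verdict was not shown.

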